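# Hang the slide rack on the rail hook and index the carriage over the drip tray

### The job

Lift the small slide rack by the grip block on its wire handle, keeping it upright, and hang it by the handle on the hook of the carriage on the rail. Then pull up the carriage's lock plunger, slide the carriage to the next hole (one hole only) on the side where the steel tray stands, so that the rack hangs over the tray, and let the pin down fully into that hole. Finish while still holding the plunger's knob in the gripper with the pin fully home and the rack hanging quietly on the hook; do not shove the tray, the yellow tube rack, the timer or the tape roll about.

Things in the scene. Friction and masses are not known exactly. Their poses are not given: they have to be found in the camera images.
- rail_stand: Fixed stand: 30 mm square aluminium tube, 420 mm long, level along the stand's y, centre line at z = 185 mm, on posts at y = +-195 mm with foot plates (40 mm wide) reaching 77 mm to the front. Origin on the worktop under the tube's middle; -x is the front, towards the robot. Five 11 mm holes in the tube's top at y = -120, -60, 0, 60, 120 mm.
- carriage (a joint): Position in m along the stand's +y axis of the sleeve (50 x 72 x 50 mm) that slides on the tube and carries hook and plunger: 0 at the middle hole, where it starts locked; +0.06 and -0.06 at the two neighbouring holes. Slides with about 1 N of friction once the pin is out.
- plunger (a joint): Lift in m of the sprung lock plunger on top of the sleeve: 0 is fully down in a hole (8 mm round-ended pin, 10 mm deep); above 0.010 the pin is clear of the tube; 0.018 is the stop. The spring pushes down with 3 N at 0, 6.6 N at the stop. Between holes the pin rests on the tube at 0.010.
- knob_grip (a point): Middle of the plunger's black round knob, axis upright, 26 mm in diameter, from 18 mm below to 14 mm above this point; about 256 mm above the worktop when down; pulled straight up. Under it a thin stem, then a 24 mm collar whose top is 33 mm below this point. Axes of the stand.
- hook_seat (a point): Lowest point of the hook's upper side, where a handle rests: 90 mm in front (stand's -x) of the knob's axis, about 170 mm above the worktop; stand's axes. The hook is an 8 mm bar from the sleeve's front that dips to here and rises to a free end 28 mm farther front, its top 31 mm above this point. The handle loop passes over that end, then lowers.
- slide_rack: Loose steel rack of glass slides (rigid, 0.16 kg), 50 (x) x 86 (y) x 32 mm; origin: centre of underside. Handle: upright loop of 5 mm wire in its y-z plane, legs at y = +-41 mm up to z = 75, gable to a peak at z = 105 mm; open between the slides (z = 31) and the peak. Black grip block on the peak, 20 (x) x 14 (y) mm, z = 107 to 145. It hangs with its y along the stand's y, either way round.
- handle_peak (a point): Underside of the handle's peak, 102.5 mm above the rack's underside. When the rack hangs freely it lies about 2 to 6 mm above hook_seat.
- rack_grip (a point): Point in the grip block at which to hold it, 130 mm above the rack's underside; axes of the rack. Held across its 14 mm (rack's y), the fingers pass either side of the hook.
- drip_tray: Shallow square-cornered steel tray, 120 x 130 x 23 mm, on the worktop in front of one half of the rail, to the stand's +y or -y side; origin at the centre of the underside. It shows the direction to slide.
- rack_yellow: Yellow tube rack, 85 x 119 x 26 mm, on the worktop in front of the other half of the rail; origin at the centre of the underside.
- tape_roll: Roll of tape lying flat, 75 mm across, 19 mm tall; stays where it is.
- timer: White timer, 55 x 70 x 18 mm; stays where it is.

How it is judged:
On the way, in this order (a step that is already met when the one before it is completed fails the run):
1. the slide rack hangs by its handle on the hook, let go, with the carriage still locked in the middle hole (contact force between slide_rack and carriage above 0.4 N and contact force between the fingers and slide_rack below 0.1 N and distance between handle_peak and hook_seat below 0.014 m and angle between slide_rack's own z axis and vertical below 0.25 rad and value of joint carriage between -0.006 and 0.006 m and value of joint plunger below 0.003 m), for 0.2 s.
2. the plunger is pulled clear of its hole by the gripper with the rack on the hook (contact force between slide_rack and carriage above 0.4 N and contact force between the fingers and slide_rack below 0.1 N and distance between handle_peak and hook_seat below 0.014 m and value of joint plunger above 0.0105 m and contact force between the fingers and plunger above 1 N), for 0.1 s.
At the end, for the whole second after the job is handed in: Carriage within 4 mm of the next hole on the tray's side, plunger down to within 2 mm, fingers still on the knob (over 5 N); rack hanging on the hook (peak within 14 mm of hook_seat, tilt under 0.25 rad, under 0.05 m/s), touching neither fingers nor tray (contact force between slide_rack and carriage above 0.4 N and contact force between the fingers and slide_rack below 0.1 N and distance between handle_peak and hook_seat below 0.014 m and angle between slide_rack's own z axis and vertical below 0.25 rad and ((y of drip_tray in the frame of rail_stand above 0 m and value of joint carriage between 0.056 and 0.064 m) or (y of drip_tray in the frame of rail_stand below 0 m and value of joint carriage between -0.064 and -0.056 m)) and value of joint plunger below 0.002 m and contact force between the fingers and plunger above 5 N and contact force between slide_rack and drip_tray below 0.05 N and linear speed of slide_rack below 0.05 m/s); the arm keeps its last pose, push and grip.
It fails at once if a bystander was shoved by more than 30 mm (distance of any of drip_tray, rack_yellow, tape_roll, timer from where it was at the start of the episode above 0.03 m).
It fails at once if the slide rack was tipped (angle between slide_rack's own z axis and vertical above 0.7 rad).
It fails at once if the carriage was slid past the next hole (value of joint carriage above 0.09 m or value of joint carriage below -0.09 m).
It also fails if it takes over 67 s, if anything falls off the work surface, if the arm or the gripper's body presses on something with over 40 N, if the wrist force passes 120 N, or if a joint passes its speed limit or range.

### The arm

A 6-joint arm with a two-finger parallel gripper is mounted at the origin on a cart in front of the work surface, level with it; the furniture and walls round the work are solid. World frame = base frame: x ahead of the robot, y to its left, z up, the work surface at z = 0. Lengths are in m, angles in rad, forces in N, time in s.
With the tool pointing down it reaches from about 0.25 to 0.725 m from the base axis. Payload 9.7 kg.
Tool frame: the origin (TCP) lies where the fingers leave the gripper's body, on its centre line; the fingertips stand 73 mm ahead of it and the grasp point (between the pads) lies 54 mm ahead of it; z points along the fingers, y is the line along which they close (so a half turn about z gives the same grasp; the last joint's range is limited). The gripper opens to 85 mm and grips with 20 to 120 N. Pads are 22 mm wide; open, the fingers measure 114 mm over their backs; the gripper's body (76 mm by 85 mm) begins 54 mm behind the grasp point. The pads swing forward as they close: fully open they stand 13 mm farther back than shut.
Start: joints at [-1.175, 0.087, 0.176, 1.66, 0, 1.571], TCP at [0.212, -0.507, 0.304] pointing down, gripper open.
Joint ranges: [-3.13, 3.13], [-0.85, 1.81], [-1.15, 1.24], [-2.2, 2.28], [-1.44, 1.52], [-3.14, 3.14]. Speed limits (rad/s): [2.22, 2.22, 2.57, 3.14, 3.14, 3.14].

### API

Orientations are given as a 3x3 rotation matrix whose columns are the frame's x, y, z axes.
In Python, from cell import r gives the robot as it stands. The module is installed in compiled form; this text tells all that it offers.
- The arm moves only by the tool send_rows, never from a script. Its argument "targets" is one flat list of numbers, 7 for each row, row after row: the turn, a rotation vector about the world's x, y, z normalised to -1 to 1, where 1 is 360 degrees, then the shift along the world's x, y, z normalised to -1 to 1, where 1 is 1 m, then the closure, from -1 (fully open) to 1 (shut). A call has 1 to 8 rows; each row is the pose to reach, as a shift and turn from the pose commanded when the call began, turning the shorter way round; what a row does not reach only later rows make up. A row lasts 1/12 s, in which the tool goes at most 41.7 mm and 7.16 degrees, less where a joint would pass 70% of its speed; a pose out of reach is approached as far as the arm can. A call with a number of a shift or a turn outside -1 to 1 is refused whole. A call with a gripper value outside its range is refused whole. The fingers move at their own pace and stop on an object; "newtons" is the grip in N (left out, the last holds). Time passes only in rows, so rows that repeat a pose let the fingers close. It gives the time, the measured TCP pose, the force, the opening and the grip force at its end, in the units of the state.
- r.read_state(): the state, without advancing time (a new reading comes with each control period).
- r.snapshot(name): name is "scene" or "top" or "wrist"; returns a dict with "frame" (420x560x3 uint8, red, green, blue), "z_map" (420x560 float32, m along the optical axis (not along the pixel's ray), 0 where there is no reading), "vertical_fov" (degrees; the focal length in pixels is half the picture's height over the tangent of half this angle, whatever the lens; pixels are square), "cx", "cy" (the principal point, pixels), "eye" and "rotation" of the camera in the world. Camera axes: x right, y up, looking along -z (the intrinsics and any distortion apply to the point x, -y, -z); pixel columns grow to the right and rows downward; lengths in m; the calibration is good to about 2 mm. A picture is of the moment at which its call begins.
- r.close_job(): hands the job in; it is judged then, once.
The state is a dict: "clock": time; "joint_positions": joint angles; "joint_vel": joint speeds; "tau": joint torques, N m; "ee_pos": TCP position; "tool_rot": TCP orientation; "wrist_force": force on the tool from outside, world axes, zero at the start; "wrist_torque": the same for the moment, N m; "grip_width": opening from 0.0 (shut) to 1.0 (fully open); "grasp_force": force on a finger pad.
Only numpy, scipy, OpenCV 4.12 (cv2) and the standard library are available. Lean on these libraries where they do the work, as an engineer would, in place of code of your own. Each camera call takes 0.05 s, during which the arm holds its last target. There are 200 camera calls.

## Working session

There is one attempt and no reset: what is moved stays moved. The work goes in short steps, Python scripts to look and compute and a tool call to move; the robot and the scene stay as the last step left them, time stands still between calls to the robot, and variables do not carry over. Pictures are saved under pics/ and viewed, at most 10 in all, crops included, and the job is handed in when it is done.

Besides the shell and the picture viewer there is one more tool, called in YAML: its name, and indented under it one key for each argument. send_rows: Moves the arm, as the interface text tells. Scaled input: -1 to 1 covers 1 m each way for a shift and 360 degrees each way for a turn. Its arguments: {"type":"object","properties":{"targets":{"type":"array"},"newtons":{"type":"number"}},"required":["targets"]}

```bash
mkdir -p pics
cat > h.py <<'E'
import numpy as np,cv2
from cell import r
def snap(n,f):
    s=r.snapshot(n); cv2.imwrite('pics/'+f+'.png',s['frame'][:,:,::-1]); np.savez('pics/'+f+'.npz',**s); return s
def load(f): return np.load('pics/'+f+'.npz')
def cloud(s):
    z=s['z_map'];h,w=z.shape;f=h/2/np.tan(np.radians(s['vertical_fov'])/2)
    v,u=np.mgrid[:h,:w]
    p=np.stack([(u-s['cx'])/f*z,-(v-s['cy'])/f*z,-z],-1)
    P=p@np.array(s['rotation']).T+s['eye']; P[z==0]=np.nan; return P
E
python3 - <<'E'
from h import *
for n in ['scene','top']:
    s=snap(n,n+'1'); print(n,{k:s[k] for k in s if k not in('frame','z_map')})
st=r.read_state(); print(st)
E
```

```text
scene {'vertical_fov': 50.06790993420013, 'cx': 278.65637853781493, 'cy': 209.95997589718198, 'eye': array([-0.61735526, -0.58294997,  0.86480887]), 'rotation': array([[ 0.57736   ,  0.37673416, -0.72438029],
       [-0.81625823,  0.2451988 , -0.52306792],
       [-0.01944038,  0.89327987,  0.44908034]])}
top {'vertical_fov': 57.266099757909856, 'cx': 277.94730016094076, 'cy': 212.86984989438653, 'eye': array([0.28907513, 0.24000178, 1.32835874]), 'rotation': array([[-0.0313634 ,  0.97754498, -0.20837982],
       [-0.99950747, -0.0308987 ,  0.00548558],
       [-0.00107627,  0.20844923,  0.9780326 ]])}
{'clock': 0.1, 'joint_positions': array([-1.17500169e+00,  8.74134270e-02,  1.75226774e-01,  1.65978998e+00,
       -3.82431081e-05,  1.57081930e+00]), 'joint_vel': array([ 1.77849458e-05, -1.46051257e-03,  2.17792878e-03,  4.67295537e-05,
        7.82716978e-04, -1.40157856e-03]), 'tau': array([ 6.41893757e-05, -5.21560299e+01,  4.65655160e+01,  1.60016032e-02,
        3.70498879e-05, -3.98808922e-06]), 'ee_pos': array([ 0.21199779, -0.50738106,  0.30325619]), 'tool_rot': array([[ 9.22699327e-01,  3.85520052e-01, -4.90344857e-04],
       [ 3.85520362e-01, -9.22698703e-01,  1.07431601e-03],
       [-3.82701975e-05, -1.18030859e-03, -9.99999303e-01]]), 'wrist_force': array([ 0.70412321, -0.20469179,  0.25530708]), 'wrist_torque': array([-0.01101439, -0.01402719, -0.00359572]), 'grasp_force': 0.0, 'grip_width': 0.999123712750526}
```

View pics/scene1.png

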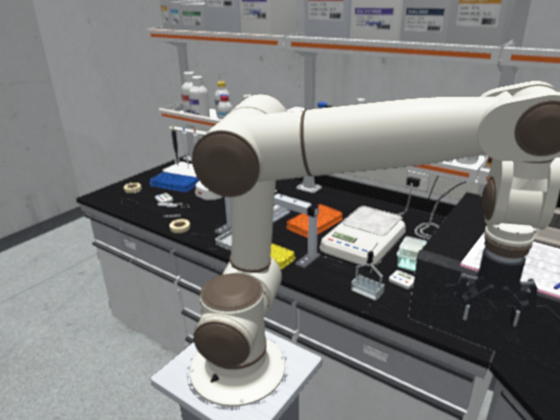

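View pics/top1.png

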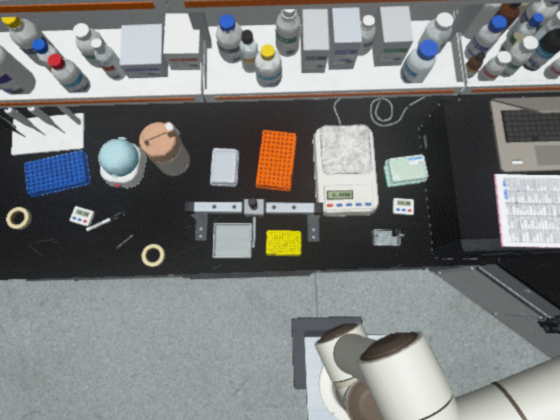

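The top view shows the rail with the carriage at about (253,207) and the tray to its left at (233,240), which is world +y. The yellow rack is at (284,242) and the slide rack at (387,238).

Run:
```python
from h import *
s=load('top1');P=cloud(s)
a=s['frame'][185:275,180:325,::-1];b=s['frame'][215:260,360:415,::-1]
A=cv2.resize(a,None,fx=5,fy=5,interpolation=cv2.INTER_CUBIC);B=cv2.resize(b,None,fx=7,fy=7,interpolation=cv2.INTER_CUBIC)
cv2.imwrite('pics/railcrop.png',A);cv2.imwrite('pics/rackcrop.png',B)
for uv in [(195,207),(225,208),(240,208),(253,203),(253,207),(300,209),(315,209),(233,240),(284,242),(387,238),(375,238),(398,236),(402,206),(152,255)]:
    print(uv,P[uv[1],uv[0]].round(4))
# rail top pts
m=(abs(P[...,2]-.2)<.006); m[:190]=0;m[225:]=0;m[:,:180]=0;m[:,330:]=0
q=P[m][:,:2];print(len(q));c=q.mean(0);_,_,V=np.linalg.svd(q-c);print('rail',c,V[0],(q-c)@V[0]@np.eye(1) if 0 else [((q-c)@V[0]).min(),((q-c)@V[0]).max(),((q-c)@V[1]).min(),((q-c)@V[1]).max()])
# rack pts
print('rack z'); 
Z=P[222:255,368:410,2]
print((Z[::2,::1]*1000).round().astype(int).tolist() if 0 else '')
m=np.zeros(P.shape[:2],bool);m[222:255,365:410]=1
k=m&(P[...,2]>.015)&(P[...,2]<.06);q=P[k];print(len(q),q.min(0),q.max(0));print(cv2.minAreaRect((q[:,:2]*1000).astype(np.float32)))
k=m&(P[...,2]>.10);q=P[k];print(q.round(3))
# knob
m=np.zeros(P.shape[:2],bool);m[185:225,235:270]=1
k=m&(P[...,2]>.24);print('knob',P[k].mean(0),P[k].round(3)[:40])
```

```text
(195, 207) [0.5551 0.4823 0.2015]
(225, 208) [0.5492 0.3922 0.2011]
(240, 208) [0.5474 0.347  0.2027]
(253, 203) [0.5459 0.3038 0.2678]
(253, 207) [0.5397 0.3055 0.2441]
(300, 209) [0.5401 0.1668 0.1965]
(315, 209) [0.5372 0.1223 0.203 ]
(233, 240) [0.4797 0.3912 0.0058]
(284, 242) [0.4648 0.2152 0.0237]
(387, 238) [ 0.4678 -0.138   0.0211]
(375, 238) [ 0.4706 -0.0998  0.0101]
(398, 236) [ 0.472  -0.173   0.0316]
(402, 206) [ 0.5804 -0.2035  0.012 ]
(152, 255) [0.4371 0.6715 0.0008]
1183
rail [0.55012039 0.30793855] [-0.0380375  -0.99927631] [np.float64(-0.20900413369887946), np.float64(0.20774407491257862), np.float64(-0.024746754122073875), np.float64(0.017023817093927425)]
rack z

221 [ 0.44500889 -0.17547023  0.01507043] [ 0.4990363  -0.08826007  0.05831942]
((472.949951171875, -132.808349609375), (86.64447784423828, 51.04045486450195), 85.6578598022461)
[[ 0.482 -0.128  0.141]
 [ 0.482 -0.13   0.144]
 [ 0.481 -0.133  0.145]
 [ 0.481 -0.136  0.147]
 [ 0.482 -0.14   0.143]
 [ 0.48  -0.127  0.133]
 [ 0.479 -0.127  0.143]
 [ 0.478 -0.129  0.148]
 [ 0.479 -0.134  0.142]
 [ 0.478 -0.1
[... 1392 characters left out ...]
0.273]
 [0.56  0.303 0.27 ]
 [0.56  0.301 0.268]
 [0.557 0.318 0.27 ]
 [0.557 0.315 0.271]
 [0.557 0.312 0.271]
 [0.557 0.309 0.272]
 [0.557 0.306 0.272]
 [0.557 0.303 0.271]
 [0.557 0.301 0.27 ]
 [0.557 0.298 0.271]
 [0.555 0.318 0.27 ]
 [0.554 0.315 0.273]
 [0.555 0.312 0.268]
 [0.555 0.309 0.268]
 [0.555 0.307 0.267]
 [0.554 0.304 0.27 ]
 [0.554 0.301 0.27 ]
 [0.554 0.298 0.269]
 [0.555 0.295 0.264]
 [0.552 0.318 0.268]
 [0.552 0.315 0.267]
 [0.552 0.312 0.266]
 [0.551 0.309 0.272]
 [0.551 0.307 0.269]
 [0.551 0.304 0.271]
 [0.55  0.301 0.273]
 [0.551 0.298 0.27 ]
 [0.552 0.295 0.267]
 [0.549 0.318 0.271]
 [0.548 0.315 0.271]
 [0.547 0.312 0.275]
 [0.548 0.309 0.271]
 [0.549 0.307 0.268]]
```

View pics/rackcrop.png

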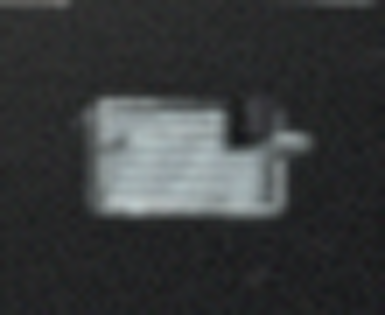

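View pics/railcrop.png

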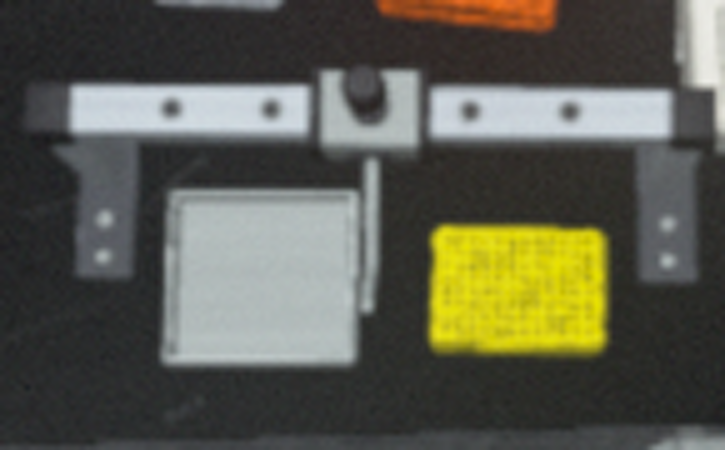

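send_rows:
  targets: [0, 0, 0, 0.26, 0.374, 0.0, -1, 0, 0, 0, 0.26, 0.374, 0.0, -1, 0, 0, 0, 0.26, 0.374, 0.0, -1, 0, 0, 0, 0.26, 0.374, 0.0, -1, 0, 0, 0, 0.26, 0.374, 0.0, -1, 0, 0, 0, 0.26, 0.374, 0.0, -1, 0, 0, 0, 0.26, 0.374, 0.0, -1, 0, 0, 0, 0.26, 0.374, 0.0, -1]

```text
clock: 0.77
ee_pos: [0.4029, -0.2319, 0.3037]
tool_rot: [[0.923, 0.385, -0.0], [0.385, -0.923, 0.0], [-0.0, -0.0, -1.0]]
wrist_force: [-0.4, -0.8, 0.3]
grip_width: 1.002
grasp_force: 0.0
```

Run:
```python
from h import *
st=r.read_state();print(st['joint_positions'].round(3),st['ee_pos'].round(4),st['tool_rot'].round(3))
P=cloud(load('top1'))
# hook pts: crop x 355-385,y150-315 => px
u=slice(180+70,180+79);v=slice(185+30,185+64)
q=P[v,u].reshape(-1,3);q=q[q[:,2]>.14];print(q[np.argsort(q[:,0])].round(3)[::2])
```

```text
[-0.522 -0.116 -0.025  1.662 -0.     2.224] [ 0.4029 -0.2319  0.3037] [[ 0.923  0.385 -0.   ]
 [ 0.385 -0.923  0.   ]
 [-0.    -0.    -1.   ]]
[[0.432 0.31  0.203]
 [0.435 0.31  0.203]
 [0.438 0.31  0.2  ]
 [0.442 0.311 0.193]
 [0.445 0.311 0.19 ]
 [0.446 0.308 0.186]
 [0.449 0.314 0.185]
 [0.452 0.311 0.185]
 [0.453 0.308 0.176]
 [0.456 0.314 0.178]
 [0.46  0.311 0.174]
 [0.46  0.315 0.17 ]
 [0.463 0.312 0.17 ]
 [0.466 0.308 0.174]
 [0.467 0.315 0.168]
 [0.469 0.308 0.174]
 [0.471 0.308 0.177]
 [0.472 0.314 0.173]
 [0.475 0.314 0.177]
 [0.478 0.308 0.175]
 [0.478 0.314 0.175]
 [0.48  0.308 0.179]
 [0.483 0.307 0.182]
 [0.484 0.314 0.177]
 [0.486 0.311 0.181]
 [0.488 0.31  0.186]
 [0.489 0.313 0.182]
 [0.492 0.307 0.181]
 [0.495 0.307 0.185]
 [0.495 0.313 0.183]
 [0.498 0.31  0.183]
 [0.5   0.307 0.186]
 [0.501 0.313 0.185]
 [0.504 0.31  0.186]
 [0.507 0.307 0.186]
 [0.508 0.313 0.178]
 [0.51  0.31  0.182]
 [0.513 0.307 0.187]
 [0.513 0.313 0.183]
 [0.516 0.31  0.185]
 [0.52  0.31  0.182]
 [0.522 0.307 0.184]
 [0.525 0.297 0.2  ]
 [0.525 0.306 0.186]
 [0.525 0.298 0.169]
 [0.525 0.304 0.184]
 [0.526 0.32  0.171]
 [0.526 0.306 0.198]
 [0.526 0.314 0.169]
 [0.526 0.303 0.197]
 [0.526 0.312 0.198]
 [0.526 0.309 0.197]
 [0.526 0.318 0.198]
 [0.529 0.295 0.181]]
```

send_rows:
  targets: [0, 0, 0.158, 0.069, 0.099, 0.0, -1, 0, 0, 0.158, 0.069, 0.099, 0.0, -1, 0, 0, 0.158, 0.069, 0.099, 0.0, -1, 0, 0, 0.158, 0.069, 0.099, 0.0, -1, 0, 0, 0.158, 0.069, 0.099, 0.0, -1, 0, 0, 0.158, 0.069, 0.099, 0.0, -1, 0, 0, 0.158, 0.069, 0.099, 0.0, -1, 0, 0, 0.158, 0.069, 0.099, 0.0, -1]

```text
clock: 1.43
ee_pos: [0.4713, -0.1345, 0.3035]
tool_rot: [[0.175, 0.985, -0.001], [0.985, -0.175, 0.0], [0.0, -0.001, -1.0]]
wrist_force: [0.1, -0.4, -0.6]
grip_width: 1.001
grasp_force: 0.0
```

send_rows:
  targets: [0, 0, 0.158, 0, 0, 0, -1, 0, 0, 0.158, 0, 0, 0, -1, 0, 0, 0.158, 0, 0, 0, -1, 0, 0, 0.158, 0, 0, 0, -1, 0, 0, 0.158, 0, 0, 0, -1, 0, 0, 0.158, 0, 0, 0, -1, 0, 0, 0.158, 0, 0, 0, -1, 0, 0, 0.158, 0, 0, 0, -1]

```text
clock: 2.1
ee_pos: [0.4712, -0.1348, 0.3035]
tool_rot: [[-0.729, 0.685, -0.001], [0.685, 0.729, 0.0], [0.001, -0.0, -1.0]]
wrist_force: [-0.1, 0.3, -0.3]
grip_width: 1.001
grasp_force: 0.0
```

send_rows:
  targets: [0, 0, 0.109, 0, 0, 0, -1, 0, 0, 0.109, 0, 0, 0, -1, 0, 0, 0.109, 0, 0, 0, -1, 0, 0, 0.109, 0, 0, 0, -1, 0, 0, 0.109, 0, 0, 0, -1, 0, 0, 0.109, 0, 0, 0, -1, 0, 0, 0.109, 0, 0, 0, -1, 0, 0, 0.109, 0, 0, 0, -1]

```text
clock: 2.77
ee_pos: [0.4713, -0.1348, 0.3036]
tool_rot: [[-0.997, 0.078, -0.0], [0.078, 0.997, 0.0], [0.0, 0.0, -1.0]]
wrist_force: [-0.2, 0.1, 0.9]
grip_width: 1.002
grasp_force: 0.0
```

Run:
```python
from h import *
st=r.read_state();print(st['joint_positions'].round(3),st['ee_pos'].round(4),st['tool_rot'].round(3))
s=snap('wrist','wrist1');P=cloud(s);print(s['eye'])
q=P.reshape(-1,3);q=q[(abs(q[:,0]-.472)<.05)&(abs(q[:,1]+.133)<.07)]
b=q[(q[:,2]>.135)&(q[:,2]<.15)];print(len(b),cv2.minAreaRect((b[:,:2]*1000).astype(np.float32)) if len(b) else '',b.mean(0))
b=q[(q[:,2]>.015)&(q[:,2]<.04)];print(len(b),cv2.minAreaRect((b[:,:2]*1000).astype(np.float32)))
```

```text
[-0.279 -0.056  0.031  1.658 -0.    -0.201] [ 0.4713 -0.1348  0.3036] [[-0.997  0.078 -0.   ]
 [ 0.078  0.997  0.   ]
 [ 0.     0.    -1.   ]]
[ 0.40263297 -0.12975954  0.37275788]
629 ((471.50250244140625, -134.54823303222656), (13.834053039550781, 20.351781845092773), 85.47880554199219) [ 0.47044207 -0.1344563   0.14275979]
2247 ((471.48046875, -134.54136657714844), (85.95868682861328, 50.98695373535156), 86.56377410888672)
```

View pics/wrist1.png

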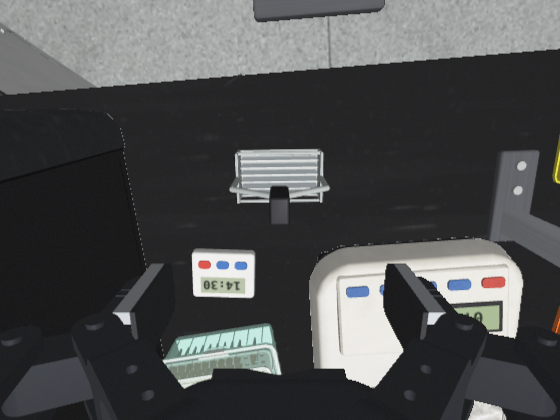

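The wrist view shows the grip block at (280,205), centred between the fingers with nothing in the way. I'll go down and grip.

send_rows:
  targets: [0, 0, 0, 0, 0, -0.04, -1, 0, 0, 0, 0, 0, -0.08, -1, 0, 0, 0, 0, 0, -0.11, -1, 0, 0, 0, 0, 0, -0.12, -1, 0, 0, 0, 0, 0, -0.12, 0, 0, 0, 0, 0, 0, -0.12, 1, 0, 0, 0, 0, 0, -0.12, 1, 0, 0, 0, 0, 0, -0.12, 1]
  newtons: 40

```text
clock: 3.48
ee_pos: [0.4722, -0.135, 0.1861]
tool_rot: [[-0.997, 0.076, 0.003], [0.076, 0.997, -0.001], [-0.003, -0.001, -1.0]]
wrist_force: [0.3, -0.3, 0.3]
grip_width: 0.452
grasp_force: 0.0
```

send_rows:
  targets: [0, 0, 0, 0, 0, 0, 1, 0, 0, 0, 0, 0, 0, 1, 0, 0, 0, 0, 0, 0, 1, 0, 0, 0, 0, 0, 0, 1, 0, 0, 0, 0, 0, 0, 1, 0, 0, 0, 0, 0, 0, 1, 0, 0, 0, 0, 0, 0, 1, 0, 0, 0, 0, 0, 0, 1]
  newtons: 40

```text
clock: 4.15
ee_pos: [0.4719, -0.1347, 0.1851]
tool_rot: [[-0.997, 0.075, 0.002], [0.075, 0.997, -0.0], [-0.002, -0.0, -1.0]]
wrist_force: [0.3, 1.5, 6.1]
grip_width: 0.157
grasp_force: 42.4
```

send_rows:
  targets: [0, 0, 0, 0, 0, 0.01, 1, 0, 0, 0, 0, 0, 0.03, 1, 0, 0, 0, -0.01, 0, 0.06, 1, 0, 0, 0, -0.03, 0.01, 0.09, 1, 0, 0, 0.003, -0.05, 0.03, 0.11, 1, 0, 0, 0.006, -0.07, 0.055, 0.115, 1, 0, 0, 0.006, -0.08, 0.08, 0.115, 1, 0, 0, 0.006, -0.09, 0.11, 0.115, 1]

```text
clock: 4.82
ee_pos: [0.3803, -0.0245, 0.3002]
tool_rot: [[-0.999, 0.039, 0.002], [0.039, 0.999, -0.0], [-0.002, -0.0, -1.0]]
wrist_force: [0.4, 0.9, -1.9]
grip_width: 0.155
grasp_force: 41.2
```

send_rows:
  targets: [0, 0, 0, 0, 0.03, 0, 1, 0, 0, 0, 0, 0.06, 0, 1, 0, 0, 0, 0, 0.09, 0, 1, 0, 0, 0, 0, 0.12, 0, 1, 0, 0, 0, 0, 0.15, 0, 1, 0, 0, 0, 0, 0.18, 0, 1, 0, 0, 0, 0, 0.21, 0, 1, 0, 0, 0, 0, 0.24, 0, 1]

```text
clock: 5.48
ee_pos: [0.3808, 0.2166, 0.2994]
tool_rot: [[-0.999, 0.038, 0.0], [0.038, 0.999, -0.0], [-0.0, -0.0, -1.0]]
wrist_force: [0.8, -1.0, -1.1]
grip_width: 0.159
grasp_force: 41.2
```

send_rows:
  targets: [0, 0, 0, 0, 0.025, 0, 1, 0, 0, 0, 0, 0.05, 0, 1, 0, 0, 0, 0, 0.07, 0, 1, 0, 0, 0, 0, 0.085, 0, 1, 0, 0, 0, 0, 0.092, 0, 1, 0, 0, 0, 0, 0.096, 0, 1, 0, 0, 0, 0, 0.096, 0, 1, 0, 0, 0, 0, 0.096, 0, 1]

```text
clock: 6.15
ee_pos: [0.3814, 0.3106, 0.299]
tool_rot: [[-0.999, 0.038, -0.0], [0.038, 0.999, -0.0], [0.0, -0.0, -1.0]]
wrist_force: [-0.1, 0.2, -1.7]
grip_width: 0.156
grasp_force: 41.2
```

Run:
```python
from h import *
st=r.read_state();print(st['joint_positions'].round(3),st['ee_pos'].round(4),st['tool_rot'].round(3))
s=snap('wrist','wrist2');P=cloud(s);q=P.reshape(-1,3)
b=q[(abs(q[:,0]-.55)<.03)&(abs(q[:,1]-.307)<.03)&(q[:,2]>.262)];print('knob',len(b),b.min(0),b.max(0),cv2.minEnclosingCircle((b[:,:2]*1000).astype(np.float32)))
b=q[(q[:,0]>.425)&(q[:,0]<.52)&(abs(q[:,1]-.311)<.02)&(q[:,2]>.14)]
for x in np.arange(.425,.52,.008):
    c=b[abs(b[:,0]-x)<.004]
    if len(c): print(x.round(3),len(c),np.percentile(c[:,1],[2,50,98]).round(4),np.percentile(c[:,2],[10,95]).round(4))
c=q[(abs(q[:,2]-.2)<.003)&(abs(q[:,0]-.55)<.04)&(abs(q[:,1]-.307)>.05)&(abs(q[:,1]-.307)<.2)]
print('rail',len(c),c.mean(0) if len(c) else'',np.polyfit(c[:,1],c[:,0],1) if len(c) else'')
```

```text
[ 0.683 -0.054  0.024  1.649 -0.     0.722] [0.3814 0.3106 0.299 ] [[-0.999  0.038 -0.   ]
 [ 0.038  0.999 -0.   ]
 [ 0.    -0.    -1.   ]]Traceback (most recent call last):
  File "<stdin>", line 4, in <module>
    return umr_minimum(a, axis, None, out, keepdims, initial, where)
ValueError: zero-size array to reduction operation minimum which has no identity
```

View pics/wrist2.png

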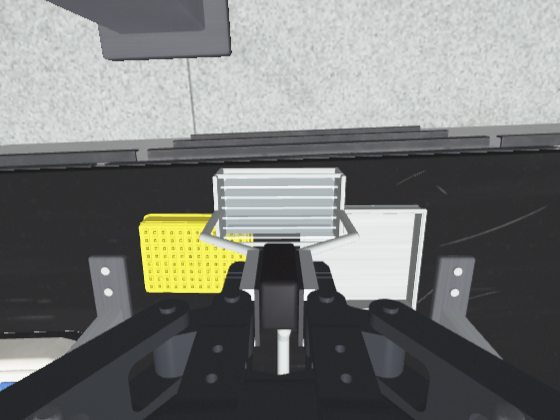

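The wrist view shows the rack upright in the grip. The hook bar shows between the fingers at about (284,350).

Run:
```python
from h import *
P=cloud(load('wrist2'))
for v in range(328,374,5):
    row=P[v,276:293]; k=(row[:,2]>.15)&(row[:,2]<.215); print(v,(np.flatnonzero(k)+276)[[0,-1]] if k.any() else '',row[k].mean(0).round(4) if k.any() else '')
print(P[300,270:290:4].round(4), P[245,235].round(3),P[245,325].round(3))
P=cloud(snap('top','top2'))
q=P[185:260,235:270].reshape(-1,3);b=q[(q[:,2]>.1)&(abs(q[:,1]-.311)<.012)&(q[:,0]<.53)];print(b[np.argsort(b[:,0])].round(3)[::4])
```

```text
328  
333 [277 289] [0.4348 0.3108 0.1984]
338 [277 288] [0.4514 0.3102 0.1803]
343 [277 288] [0.4638 0.3099 0.1686]
348 [277 288] [0.4667 0.3098 0.17  ]
353 [277 288] [0.4696 0.3097 0.1712]
358 [277 288] [0.4725 0.3096 0.1725]
363 [277 288] [0.4751 0.3095 0.1739]
368 [277 288] [0.4779 0.3094 0.1752]
373 [277 284] [0.4807 0.3079 0.1764]
[[0.3787 0.3074 0.2573]
 [0.3782 0.3089 0.2583]
 [0.3789 0.3102 0.2572]
 [0.3788 0.3116 0.2574]
 [0.3788 0.313  0.2575]] [0.379 0.289 0.204] [0.381 0.334 0.204]
[[0.349 0.309 0.697]
 [0.349 0.306 0.695]
 [0.35  0.299 0.695]
 [0.35  0.306 0.696]
 [0.352 0.301 0.695]
 [0.353 0.307 0.701]
 [0.353 0.301 0.696]
 [0.355 0.301 0.698]
 [0.355 0.309 0.699]
 [0.356 0.302 0.699]
 [0.357 0.309 0.698]
 [0.358 0.299 0.697]
 [0.359 0.304 0.701]
 [0.36  0.309 0.701]
 [0.361 0.309 0.702]
 [0.361 0.307 0.7  ]
 [0.363 0.302 0.7  ]
 [0.364 0.305 0.703]
 [0.365 0.302 0.699]
 [0.366 0.302 0.701]
 [0.367 0.305 0.703]
 [0.368 0.304 0.701]
 [0.369 0.305 0.704]
 [0.371 0.308 0.705]
 [0.371 0.303 0.703]
 [0.372 0.308 0.704]
 [0.374 0.3   0.702]
 [0.374 0.307 0.702]
 [0.376 0.30
[... 548 characters left out ...]
0.703]
 [0.406 0.303 0.701]
 [0.407 0.3   0.703]
 [0.408 0.308 0.7  ]
 [0.409 0.305 0.702]
 [0.411 0.303 0.703]
 [0.412 0.307 0.699]
 [0.413 0.305 0.701]
 [0.414 0.305 0.701]
 [0.415 0.308 0.7  ]
 [0.417 0.305 0.699]
 [0.418 0.305 0.698]
 [0.419 0.301 0.704]
 [0.421 0.307 0.696]
 [0.421 0.303 0.684]
 [0.423 0.303 0.701]
 [0.424 0.301 0.705]
 [0.425 0.309 0.692]
 [0.426 0.301 0.701]
 [0.428 0.309 0.695]
 [0.429 0.305 0.699]
 [0.43  0.301 0.7  ]
 [0.431 0.307 0.695]
 [0.433 0.304 0.695]
 [0.434 0.307 0.691]
 [0.435 0.307 0.693]
 [0.437 0.304 0.693]
 [0.438 0.309 0.688]
 [0.439 0.307 0.69 ]
 [0.441 0.304 0.688]
 [0.442 0.304 0.691]
 [0.445 0.301 0.688]
 [0.447 0.307 0.68 ]
 [0.449 0.305 0.677]]
```

send_rows:
  targets: [0, 0, 0, 0.01, 0, 0, 1, 0, 0, 0, 0.03, 0, 0, 1, 0, 0, 0, 0.05, 0, 0, 1, 0, 0, 0, 0.07, 0, 0, 1, 0, 0, 0, 0.078, 0, 0, 1, 0, 0, 0, 0.08, 0, 0, 1, 0, 0, 0, 0.08, 0, 0, 1, 0, 0, 0, 0.08, 0, 0, 1]

```text
clock: 6.92
ee_pos: [0.4609, 0.311, 0.299]
tool_rot: [[-0.999, 0.038, -0.0], [0.038, 0.999, -0.0], [0.0, -0.0, -1.0]]
wrist_force: [0.2, -0.4, -1.0]
grip_width: 0.157
grasp_force: 41.2
```

send_rows:
  targets: [0, 0, 0, 0, 0, -0.01, 1, 0, 0, 0, 0, 0, -0.02, 1, 0, 0, 0, 0, 0, -0.028, 1, 0, 0, 0, 0, 0, -0.033, 1, 0, 0, 0, 0, 0, -0.036, 1, 0, 0, 0, 0, 0, -0.038, 1, 0, 0, 0, 0, 0, -0.038, 1, 0, 0, 0, 0, 0, -0.038, 1]

```text
clock: 7.58
ee_pos: [0.4613, 0.3113, 0.2611]
tool_rot: [[-0.999, 0.038, 0.0], [0.038, 0.999, 0.0], [-0.0, 0.0, -1.0]]
wrist_force: [-0.3, -0.0, -0.5]
grip_width: 0.153
grasp_force: 41.2
```

send_rows:
  targets: [0, 0, 0, 0, -0.001, -0.001, 1, 0, 0, 0, 0, -0.001, -0.002, 1, 0, 0, 0, 0, -0.001, -0.003, 1, 0, 0, 0, 0, -0.001, -0.004, 1, 0, 0, 0, 0, -0.001, -0.004, 1, 0, 0, 0, 0, -0.001, -0.004, 1]

```text
clock: 8.08
ee_pos: [0.462, 0.3103, 0.2579]
tool_rot: [[-0.999, 0.038, 0.003], [0.038, 0.999, 0.001], [-0.003, 0.001, -1.0]]
wrist_force: [3.9, -0.2, 4.5]
grip_width: 0.158
grasp_force: 42.2
```

send_rows:
  targets: [0, 0, 0, 0, 0, -0.001, 1, 0, 0, 0, 0, 0, -0.002, 1, 0, 0, 0, 0, 0, -0.002, 1, 0, 0, 0, 0, 0, -0.002, 1]

```text
clock: 8.42
ee_pos: [0.4624, 0.3104, 0.2567]
tool_rot: [[-0.999, 0.038, 0.004], [0.038, 0.999, 0.002], [-0.004, 0.002, -1.0]]
wrist_force: [7.0, -0.3, 8.4]
grip_width: 0.154
grasp_force: 42.9
```

send_rows:
  targets: [0, 0, 0, 0.001, 0, 0.001, 1, 0, 0, 0, 0.003, 0, 0.001, 1, 0, 0, 0, 0.004, 0, 0.001, 1, 0, 0, 0, 0.004, 0, 0.0, 1, 0, 0, 0, 0.004, 0, 0.0, 1, 0, 0, 0, 0.004, 0, 0.0, 1]

```text
clock: 8.92
ee_pos: [0.4654, 0.3102, 0.255]
tool_rot: [[-0.999, 0.038, 0.0], [0.038, 0.999, -0.0], [-0.0, -0.0, -1.0]]
wrist_force: [1.6, -1.1, 4.9]
grip_width: 0.156
grasp_force: 42.2
```

send_rows:
  targets: [0, 0, 0, 0.001, 0, 0.001, 1, 0, 0, 0, 0.001, 0, 0.001, 0.6, 0, 0, 0, 0.001, 0, 0.001, 0.5, 0, 0, 0, 0.001, 0, 0.001, 0.2, 0, 0, 0, 0.001, 0, 0.001, -0.2, 0, 0, 0, 0.001, 0, 0.001, -0.2, 0, 0, 0, 0.001, 0, 0.001, -0.2, 0, 0, 0, 0.001, 0, 0.001, -0.2]

```text
clock: 9.58
ee_pos: [0.4663, 0.3102, 0.2559]
tool_rot: [[-0.999, 0.038, -0.0], [0.038, 0.999, 0.0], [0.0, 0.0, -1.0]]
wrist_force: [-0.3, 0.4, 0.6]
grip_width: 0.599
grasp_force: 0.0
```

Run:
```python
from h import *
st=r.read_state();print(st['grip_width'],st['wrist_force'])
s=snap('wrist','wrist3')
P=cloud(s);q=P.reshape(-1,3);b=q[(abs(q[:,1]-.31)<.02)&(abs(q[:,0]-.465)<.04)&(q[:,2]>.21)&(q[:,2]<.222)];print(len(b),b.mean(0) if len(b) else '')
```

```text
0.5989878500362238 [-0.26738513  0.35009193  0.61238756]
2001 [0.46444611 0.30971003 0.21355157]
```

View pics/wrist3.png

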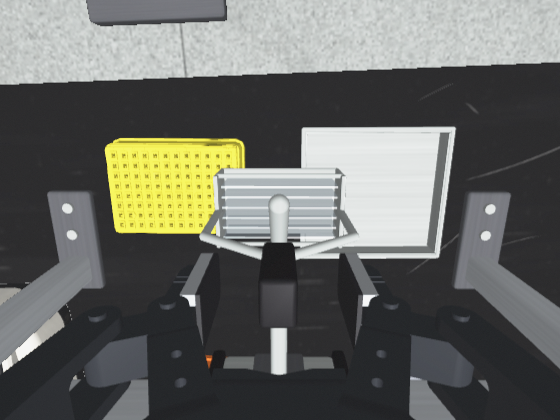

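The rack hangs on the hook by its handle: the hook tip is at (279,205) and the block at (279,285), with both fingers clear. Next I rise.

send_rows:
  targets: [0, 0, 0, 0, 0, 0, -0.2, 0, 0, 0, 0, 0, 0.01, -0.2, 0, 0, 0, 0, 0, 0.03, -0.2, 0, 0, 0, 0, 0, 0.05, -0.2, 0, 0, 0, 0, 0, 0.07, -0.2, 0, 0, 0, 0, 0, 0.09, -0.2, 0, 0, 0, 0, 0, 0.11, -0.2, 0, 0, 0, 0, 0, 0.12, -0.2]

```text
clock: 10.3
ee_pos: [0.4662, 0.3102, 0.3793]
tool_rot: [[-0.999, 0.038, 0.003], [0.038, 0.999, 0.002], [-0.003, 0.002, -1.0]]
wrist_force: [-0.2, -0.0, -0.0]
grip_width: 0.599
grasp_force: 0.0
```

send_rows:
  targets: [0, 0, 0, 0.03, 0, 0, -0.2, 0, 0, 0, 0.06, 0, 0, -0.2, 0, 0, 0, 0.08, -0.003, 0, -0.2, 0, 0, 0, 0.085, -0.003, 0, -0.2, 0, 0, 0, 0.085, -0.003, 0, -0.2, 0, 0, 0, 0.085, -0.003, 0, -0.2]

```text
clock: 10.8
ee_pos: [0.551, 0.3072, 0.3761]
tool_rot: [[-0.999, 0.038, -0.0], [0.038, 0.999, 0.0], [0.0, -0.0, -1.0]]
wrist_force: [-0.0, -0.6, 0.4]
grip_width: 0.599
grasp_force: 0.0
```

Run:
```python
from h import *
for n in ['wrist','top']:
    s=snap(n,n+'4');P=cloud(s);q=P.reshape(-1,3)
    b=q[(abs(q[:,1]-.307)<.03)&(abs(q[:,0]-.55)<.04)&(q[:,2]>.262)&(q[:,2]<.276)]
    print(n,len(b), (b.min(0),b.max(0),cv2.minEnclosingCircle((b[:,:2]*1000).astype(np.float32))) if len(b) else '')
    b=q[(abs(q[:,1]-.31)<.02)&(abs(q[:,0]-.465)<.03)&(q[:,2]>.205)&(q[:,2]<.222)];print(len(b),b.mean(0) if len(b) else '')
    for z in (.2,.21):
        c=q[(abs(q[:,2]-z)<.003)&(abs(q[:,0]-.55)<.035)&(abs(q[:,1]-.31)<.05)]; print(z,len(c),np.percentile(c,[2,98],axis=0).round(4) if len(c) else '')
```

```text
wrist 1667 (array([0.53842437, 0.29418785, 0.26202921]), array([0.56351643, 0.31924354, 0.27063534]), ((551.1832275390625, 306.53741455078125), 13.002323150634766))
751 [0.46580823 0.30963409 0.21368607]
0.2 1634 [[0.5254 0.2606 0.1972]
 [0.5659 0.3594 0.2011]]
0.21 2804 [[0.5282 0.2716 0.207 ]
 [0.5733 0.3417 0.2102]]
top 0 
11 [0.46268147 0.31538554 0.21496724]
0.2 27 [[0.539  0.3471 0.1979]
 [0.5649 0.3593 0.2029]]
0.21 1 [[0.5304 0.3435 0.2099]
 [0.5304 0.3435 0.2099]]
```

View pics/wrist4.png

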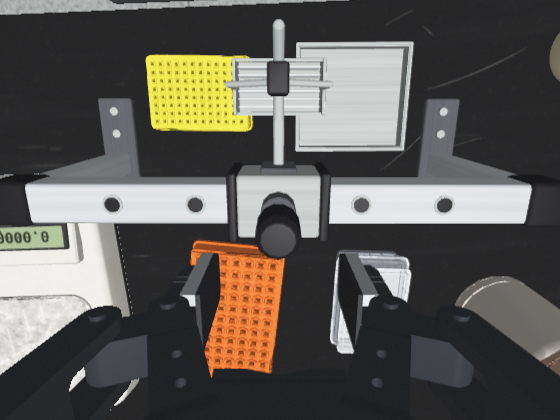

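The rack hangs quietly at (278,78). The knob at (278,228) sits centred between the fingers. I'll go down and grip it.

send_rows:
  targets: [0, 0, 0, 0, -0.001, -0.02, -0.2, 0, 0, 0, 0, -0.001, -0.045, -0.2, 0, 0, 0, 0, -0.001, -0.062, -0.2, 0, 0, 0, 0, -0.001, -0.066, -0.2, 0, 0, 0, 0, -0.001, -0.066, -0.2, 0, 0, 0, 0, -0.001, -0.066, 0.2, 0, 0, 0, 0, -0.001, -0.066, 1, 0, 0, 0, 0, -0.001, -0.066, 1]
  newtons: 40

```text
clock: 11.57
ee_pos: [0.5513, 0.3064, 0.312]
tool_rot: [[-0.999, 0.038, 0.002], [0.038, 0.999, 0.002], [-0.002, 0.002, -1.0]]
wrist_force: [-2.0, -0.4, 5.1]
grip_width: 0.285
grasp_force: 39.2
```

send_rows:
  targets: [0, 0, 0, 0, 0, 0, 1, 0, 0, 0, 0, 0, 0, 1, 0, 0, 0, 0, 0, 0, 1, 0, 0, 0, 0, 0, 0, 1]

```text
clock: 11.9
ee_pos: [0.5513, 0.3064, 0.312]
tool_rot: [[-0.999, 0.038, 0.002], [0.038, 0.999, 0.002], [-0.002, 0.002, -1.0]]
wrist_force: [-2.4, -0.1, 7.2]
grip_width: 0.292
grasp_force: 39.4
```

send_rows:
  targets: [0, 0, 0, 0, 0, 0.003, 1, 0, 0, 0, 0, 0, 0.006, 1, 0, 0, 0, 0, 0, 0.01, 1, 0, 0, 0, 0, 0, 0.013, 1, 0, 0, 0, 0, 0, 0.016, 1, 0, 0, 0, 0, 0, 0.016, 1, 0, 0, 0, 0, 0, 0.016, 1, 0, 0, 0, 0, 0, 0.016, 1]
  newtons: 60

```text
clock: 12.57
ee_pos: [0.5514, 0.3062, 0.3255]
tool_rot: [[-0.999, 0.038, -0.0], [0.038, 0.999, -0.0], [0.0, -0.0, -1.0]]
wrist_force: [0.5, 0.8, -6.4]
grip_width: 0.283
grasp_force: 59.1
```

send_rows:
  targets: [0, 0, 0, 0, 0.001, 0, 1, 0, 0, 0, 0, 0.002, 0, 1, 0, 0, 0, 0, 0.004, 0, 1, 0, 0, 0, 0, 0.006, 0, 1, 0, 0, 0, 0, 0.009, 0, 1, 0, 0, 0, 0, 0.012, 0, 1, 0, 0, 0, 0.001, 0.015, 0, 1, 0, 0, 0, 0.001, 0.018, 0, 1]

```text
clock: 13.23
ee_pos: [0.5521, 0.3246, 0.3258]
tool_rot: [[-0.999, 0.038, -0.001], [0.038, 0.999, -0.0], [0.001, -0.0, -1.0]]
wrist_force: [0.6, -1.3, -5.9]
grip_width: 0.276
grasp_force: 59.2
```

send_rows:
  targets: [0, 0, 0, 0, 0.003, 0, 1, 0, 0, 0, 0, 0.006, 0, 1, 0, 0, 0, 0, 0.009, 0, 1, 0, 0, 0, 0, 0.012, 0, 1, 0, 0, 0, 0, 0.015, 0, 1, 0, 0, 0, 0, 0.018, 0, 1, 0, 0, 0, 0.001, 0.021, 0, 1, 0, 0, 0, 0.001, 0.024, 0, 1]

```text
clock: 13.9
ee_pos: [0.5531, 0.3485, 0.3258]
tool_rot: [[-0.999, 0.038, -0.001], [0.038, 0.999, -0.0], [0.001, -0.0, -1.0]]
wrist_force: [0.2, -0.8, -5.8]
grip_width: 0.283
grasp_force: 59.2
```

send_rows:
  targets: [0, 0, 0, 0, 0.003, 0, 1, 0, 0, 0, 0, 0.006, 0, 1, 0, 0, 0, 0, 0.009, 0, 1, 0, 0, 0, 0, 0.012, 0, 1, 0, 0, 0, 0, 0.014, 0, 1, 0, 0, 0, 0, 0.016, 0, 1, 0, 0, 0, 0, 0.017, 0, 1, 0, 0, 0, 0, 0.018, 0, 1]

```text
clock: 14.57
ee_pos: [0.5536, 0.3663, 0.3259]
tool_rot: [[-0.999, 0.038, 0.001], [0.038, 0.999, 0.0], [-0.001, 0.0, -1.0]]
wrist_force: [4.7, -0.9, -6.1]
grip_width: 0.281
grasp_force: 59.2
```

send_rows:
  targets: [0, 0, 0, 0, 0, 0, 1, 0, 0, 0, 0, 0, 0, 1, 0, 0, 0, 0, 0, 0, 1, 0, 0, 0, 0, 0, 0, 1]

```text
clock: 14.9
ee_pos: [0.5535, 0.3663, 0.326]
tool_rot: [[-0.999, 0.038, 0.001], [0.038, 0.999, 0.001], [-0.001, 0.001, -1.0]]
wrist_force: [5.2, 0.5, -7.2]
grip_width: 0.282
grasp_force: 59.2
```

Run:
```python
from h import *
st=r.read_state();print(st['ee_pos'],st['wrist_force'].round(1),st['grasp_force'])
s=snap('wrist','wrist5');P=cloud(s);q=P.reshape(-1,3)
b=q[(abs(q[:,1]-.37)<.02)&(abs(q[:,0]-.465)<.03)&(q[:,2]>.205)&(q[:,2]<.222)];print(len(b),b.mean(0) if len(b) else '')
c=q[(abs(q[:,2]-.209)<.003)&(abs(q[:,0]-.545)<.03)&(abs(q[:,1]-.367)<.06)]; print(np.percentile(c,[2,98],axis=0).round(4))
```

```text
[0.55352312 0.36633255 0.32600781] [ 5.2  0.5 -7.2] 59.18035576469265
1269 [0.46835601 0.36914213 0.2135933 ]
[[0.5309 0.3316 0.2061]
 [0.5689 0.4011 0.2099]]
```

View pics/wrist5.png

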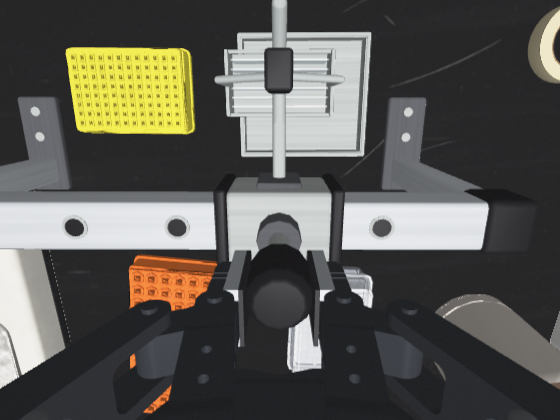

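The wrist view shows the sleeve between the first +y hole (now covered) and the outer hole at (382,228), and the rack hanging over the tray. I'll let the pin down.

send_rows:
  targets: [0, 0, 0, 0, 0, -0.003, 1, 0, 0, 0, 0, 0, -0.005, 1, 0, 0, 0, 0, 0, -0.007, 1, 0, 0, 0, 0, 0, -0.009, 1, 0, 0, 0, 0, 0, -0.011, 1, 0, 0, 0, 0, 0, -0.013, 1, 0, 0, 0, 0, 0, -0.015, 1, 0, 0, 0, 0, 0, -0.016, 1]

```text
clock: 15.62
ee_pos: [0.5534, 0.3662, 0.312]
tool_rot: [[-0.999, 0.038, 0.003], [0.038, 0.999, 0.002], [-0.003, 0.002, -1.0]]
wrist_force: [4.1, -0.5, 10.9]
grip_width: 0.281
grasp_force: 61.0
```

send_rows:
  targets: [0, 0, 0, 0, 0, -0.001, 1, 0, 0, 0, 0, 0, -0.001, 1, 0, 0, 0, 0, 0, -0.001, 1, 0, 0, 0, 0, 0, -0.001, 1]

```text
clock: 15.95
ee_pos: [0.5534, 0.3662, 0.312]
tool_rot: [[-0.999, 0.038, 0.004], [0.038, 0.999, 0.003], [-0.004, 0.003, -1.0]]
wrist_force: [3.6, -0.6, 8.9]
grip_width: 0.282
grasp_force: 60.8
```

send_rows:
  targets: [0, 0, 0, 0, 0, 0, 1, 0, 0, 0, 0, 0, 0, 1, 0, 0, 0, 0, 0, 0, 1, 0, 0, 0, 0, 0, 0, 1, 0, 0, 0, 0, 0, 0, 1, 0, 0, 0, 0, 0, 0, 1, 0, 0, 0, 0, 0, 0, 1, 0, 0, 0, 0, 0, 0, 1]

```text
clock: 16.62
ee_pos: [0.5534, 0.3662, 0.312]
tool_rot: [[-0.999, 0.038, 0.004], [0.038, 0.999, 0.003], [-0.004, 0.003, -1.0]]
wrist_force: [3.3, -0.9, 9.1]
grip_width: 0.283
grasp_force: 60.8
```

Run:
```python
from h import *
st=r.read_state();print(st['ee_pos'],st['wrist_force'].round(1),st['grasp_force'])
for f in ('wrist5','wrist6'):
    s=load(f) if f=='wrist5' else snap('wrist',f)
    q=cloud(s).reshape(-1,3)
    k=q[(np.hypot(q[:,0]-.5535,q[:,1]-.3665)<.008)&(q[:,2]>.24)&(q[:,2]<.30)];print(f,'knob top',np.median(k[:,2]))
    b=q[(abs(q[:,1]-.37)<.02)&(abs(q[:,0]-.465)<.03)&(q[:,2]>.205)&(q[:,2]<.222)];print(len(b),b.mean(0))
```

```text
[0.5533981  0.36621911 0.31203848] [ 3.3 -0.9  9.1] 60.793547679204494
wrist5 knob top 0.28277364637644803
1269 [0.46835601 0.36914213 0.2135933 ]
wrist6 knob top 0.26894452239804406
1463 [0.46841753 0.36922855 0.21367855]
```

The knob top is down to 0.269, as it was at the start, so the pin is fully home. The rack is still.

```bash
python3 -c "
from cell import r
print(r.close_job())"
```

```text
the job is handed in; nothing more can be done
None
```

The job is handed in, but the hand-in gave no verdict: at the last check the rack hung still on the hook over the tray, the carriage was one hole over on the tray's side (60 mm) with the pin down, and the gripper held the knob at about 60 N.

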